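# Set the photometer's filter lever to the third click and take a reading

## Task

Set the photometer's filter: with a fingertip push the black fin lever on its top out of the parked position, one click at a time and letting it settle in each, and stop at the third click without ever running past it. Then press the round read key on the same instrument fully down and let it come back up. Only push and press: do not pinch the lever, pick nothing up, and leave the dishes, bottles, beaker and tape where they stand.

Things in the scene. Friction and masses are not known exactly. Their poses are not given: they have to be found in the camera images.
- photometer: White bench instrument with a grey deck, 150 x 230 x 60 mm (its x, y, z), fixed. Origin: centre of its underside; x points away from the robot (within 16 degrees), y to the robot's left, z up.
- photometer_deck (a point): Centre of the instrument's deck, 60 mm above the bench. On the deck: the lever's slot, along y at x = +20 mm; beside it a black plate with six white ticks, one for each resting place (a white dot marks the parked one, at the right, -y end); the read key front right; a loose dish front left; a round black cap, 12 mm high, back left (x +45, y +90 mm).
- lever_fin (a point): Middle of the upright black fin of the filter lever, 22 mm above the deck. The fin is 26 mm along the instrument's x, 12 mm thick along its y, and stands from 4 to 34 mm above the deck. Parked, it is at x +20, y -45 mm of the instrument; the deck behind it (toward -y) is bare for 58 mm to the instrument's edge. Pressing on its -y half and its +y half at once counts as pinching.
- filter_lever (a joint): Travel of the filter lever along the instrument's +y (to the robot's left), in m. 0 = parked, where it always starts. It clicks into detents 18 mm apart: first click 0.018, second 0.036, third 0.054, then 0.072 and 0.090 (end stop). A detent holds against 4 to 9 N (it varies); past the half-way point the lever snaps on into the next detent by itself, ahead of the finger.
- read_key_top (a point): Middle of the top of the round grey read key, 24 mm across, in a black housing on the deck, at x -48, y -70 mm of the instrument. It is pressed straight down.
- read_key (a joint): Travel of the read key, in m: 0 = up, 0.006 = fully down, which takes 5 N; a spring brings it back up.
- petri_1: Round dish, 62 mm across, 15 mm high, loose on the instrument's deck at its front left. Origin: centre of its underside.
- petri_2: The same dish on the bench, left of the instrument. Origin: centre of its underside.
- lysis_bottle: White bottle, 46 x 46 x 92 mm, left of the instrument. Origin: centre of its underside.
- beaker: Empty glass beaker, 65 mm across, 85 mm high, behind the instrument. Origin: centre of its underside.
- tape_roll: Roll of tape lying flat, 68 mm across, 19 mm high, right of the instrument. Origin: centre of its underside.
- ethanol_bottle: Brown bottle, 60 mm across, 118 mm high, behind the instrument. Origin: centre of its underside.

How it is judged:
By the outcome, as a careful person would: the job done as asked, in the order asked, and still so for the second after the job is handed in, with the robot touching nothing.
It also fails if it takes over 64 s, if anything falls off the work surface, if the arm or the gripper's body presses on something with over 40 N, if the wrist force passes 120 N, or if a joint passes its speed limit or range.

## Robot

A 6-joint arm with a two-finger parallel gripper is mounted at the origin on a cart in front of the work surface, level with it; the furniture and walls round the work are solid. World frame = base frame: x ahead of the robot, y to its left, z up, the work surface at z = 0. Lengths are in m, angles in rad, forces in N, time in s.
With the tool pointing down it reaches from about 0.375 to 0.9 m from the base axis. Payload 3.1 kg.
Tool frame: the origin (TCP) lies on the front face of the gripper's body, between the roots of the fingers; the fingertips stand 73 mm ahead of it and the grasp point (between the pads) lies 54 mm ahead of it (manip.finger_overhang is the distance from the TCP to the fingertips, in m); z points along the fingers, y is the direction in which the jaws open and shut (so a half turn about z gives the same grasp; the last joint's range is limited). The gripper opens to 85 mm and grips with 20 to 120 N. Pads are 22 mm wide; open, the fingers measure 114 mm over their backs; the gripper's body (76 mm by 85 mm) begins 54 mm behind the grasp point. The pads swing forward as they close: fully open they stand 13 mm farther back than shut.
Start: joints at [0.993, 0.527, 1.433, -0, 1.181, -0.178], TCP at [0.243, 0.576, 0.304] pointing down, gripper open.
Joint ranges: [-3.08, 3.08], [-0.75, 2.2], [0.22, 2.44], [-1.43, 4.57], [0, 2.65], [-2.85, 2.85]. Speed limits (rad/s): [2.79, 2.79, 3.14, 3.14, 3.14, 3.14].

## Interface

Orientations are given as a unit quaternion [x, y, z, w].
In Python, from station import manip gives the robot as it stands.
- The arm moves only by the tool apply_moves, never from a script. Its argument "increments" is a list that holds one entry, the list of rows, each a list of 4 numbers: the shift along the tool's x, y, z in m, then the turn about the tool's z in degrees. In form: [[[dx, dy, dz, spin], ...]]. A call has 1 to 5 rows; each row shifts and turns the pose as measured when the row begins, along the tool's axes as they then stand; what a row does not reach is not made up. A row lasts 1/10 s, in which the tool goes at most 50 mm and 8.59 degrees, less where a joint would pass 70% of its speed; a pose out of reach is approached as far as the arm can. A call with a gripper value outside its range is refused whole. "fingers" is the opening, from 0 (shut) to 1 (fully open), set as the call begins (left out, the last holds). The fingers move at their own pace and stop on an object; "newtons" is the grip in N (left out, the last holds). Time passes only in rows, so rows that do not move let the fingers close. It gives the time, the measured TCP pose, the force and the opening at its end, in the units of the state.
- manip.sense(): the state, without advancing time (a new reading comes with each control period).
- manip.snapshot(name): name is "side" or "top" or "wrist"; returns (picture, depth): 420x560x3 uint8, red, green, blue; 420x560 float32, m along the optical axis (not along the pixel's ray), 0 where there is no reading.
- manip.camera_model(name): a dict with "mtx" (3x3 intrinsics, pixels), "R" (3x3) and "t" (3): a world point X has camera coordinates R X + t; the wrist camera has in their place "mount" (4x4, takes a point from camera to tool coordinates, whose origin is the TCP and whose axes are the flange's). Camera axes: x right, y down, z forward; pixel columns grow to the right and rows downward; lengths in m; the calibration is good to about 2 mm. A picture is of the moment at which its call begins: read the wrist's pose just before it. camera_model takes no time and is no camera call.
- manip.sign_off(): hands the job in, once; it reports no verdict.
The state is a dict: "t": time; "q": joint angles; "qd": joint speeds; "tau": joint torques, N m; "tcp_pos": TCP position; "tool_rot": TCP orientation; "force": force on the tool from outside, world axes, zero at the start; "ft_torque": the same for the moment, N m; "finger_gap": opening from 0.0 (shut) to 1.0 (fully open).
Only numpy, scipy, OpenCV 4.12 (cv2) and the standard library are available. Lean on these libraries where they do the work, as an engineer would, in place of code of your own. Each camera call takes 0.05 s, during which the arm holds its last target.

## Working session

There is one attempt and no reset: what is moved stays moved. The work goes in short steps, Python scripts to look and compute and a tool call to move; the robot and the scene stay as the last step left them, time stands still between calls to the robot, and variables do not carry over. Pictures are saved under pics/ and viewed, and the job is handed in when it is done.

Besides the shell and the picture viewer there is one more tool, called after "Request:" as name([rows], argument=value, ...), one row to a line, values as JSON. apply_moves: Moves the arm, as the interface text tells. Its arguments: {"type":"object","properties":{"increments":{"type":"array","items":{"type":"array","items":{"type":"array","items":{"type":"number"}}}},"fingers":{"type":"number"},"newtons":{"type":"number"}},"required":["increments"]}

```bash
ls; mkdir -p pics; python3 - <<'E'
from station import manip
import cv2,numpy as np
s=manip.sense();print({k:np.round(v,3) for k,v in s.items()})
for n in("top","side"):
    p,d=manip.snapshot(n);cv2.imwrite(f"pics/{n}0.png",p[:,:,::-1]);np.save(f"pics/{n}0.npy",d)
    print({k:np.round(v,3).tolist() for k,v in manip.camera_model(n).items()})
print(manip.camera_model("wrist"),manip.finger_overhang)
E
```

```text
pics
{'t': np.float64(0.0), 'q': array([ 0.993,  0.528,  1.434, -0.   ,  1.181, -0.178]), 'qd': array([-0.001, -0.   ,  0.001,  0.001, -0.   , -0.   ]), 'tau': array([ 1.0000e-03, -4.4235e+01, -1.7803e+01, -0.0000e+00,  8.0000e-03,
       -0.0000e+00]), 'tcp_pos': array([0.243, 0.575, 0.303]), 'tool_rot': array([ 0.199,  0.98 , -0.001, -0.   ]), 'force': array([-0.393,  0.427, -0.906]), 'ft_torque': array([ 0.052,  0.061, -0.008]), 'finger_gap': np.float64(1.0)}
{'mtx': [[455.827, 0.0, 276.749], [0.0, 455.827, 197.731], [0.0, 0.0, 1.0]], 'R': [[-0.029, -1.0, -0.002], [-0.996, 0.029, -0.086], [0.086, -0.001, -0.996]], 't': [0.123, 0.584, 1.067]}
{'mtx': [[542.333, 0.0, 278.211], [0.0, 542.333, 204.124], [0.0, 0.0, 1.0]], 'R': [[0.919, -0.393, -0.024], [-0.254, -0.542, -0.801], [0.302, 0.742, -0.598]], 't': [-0.487, 0.27, 0.824]}
{'mtx': array([[338.5249096 ,   0.        , 275.15778586],
       [  0.        , 338.5249096 , 209.75452298],
       [  0.        ,   0.        ,   1.        ]]), 'mount': array([[-8.67284661e-04, -9.52149020e-01, -3.05632937e-01,
         7.82609615e-02],
       [ 9.99999514e-01, -6.82419020e-04, -7.11702214e-04,
        -2.08038528e-04],
       [ 4.69076836e-04, -3.05633405e-01,  9.52149149e-01,
        -6.95279175e-02],
       [ 0.00000000e+00,  0.00000000e+00,  0.00000000e+00,
         1.00000000e+00]])} 0.0726
```

View pics/top0.png

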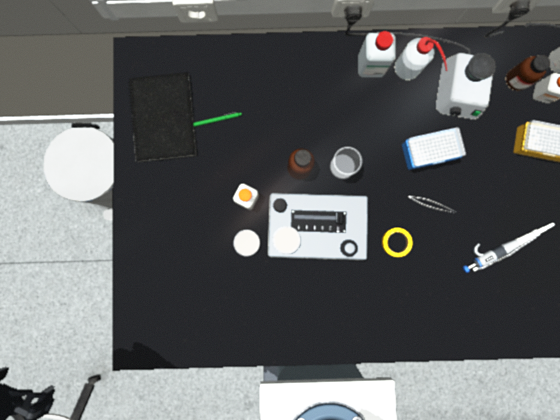

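View pics/side0.png

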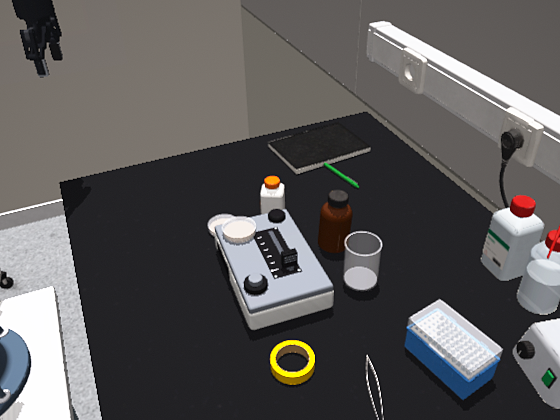

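The top view shows the instrument at pixels (268–368, 193–260). The fin is near (345, 220), the key at (349, 247), and a dish sits on the deck at (286, 240). Next I'll fit the deck pose.

```bash
cat > h.py <<'E'
from station import manip
import cv2,numpy as np
def cloud(n,d,pose=None):
    c=manip.camera_model(n);K=c["mtx"]
    v,u=np.mgrid[:420,:560];P=np.stack([(u-K[0,2])/K[0,0]*d,(v-K[1,2])/K[1,1]*d,d],-1)
    if n=="wrist":
        from scipy.spatial.transform import Rotation as R
        M=c["mount"];P=P@M[:3,:3].T+M[:3,3]
        return P@R.from_quat(pose["tool_rot"]).as_matrix().T+pose["tcp_pos"]
    return (P-c["t"])@c["R"]
def proj(n,X,pose=None):
    c=manip.camera_model(n);X=np.atleast_2d(X)
    if n=="wrist":
        from scipy.spatial.transform import Rotation as R
        M=c["mount"];X=(X-pose["tcp_pos"])@R.from_quat(pose["tool_rot"]).as_matrix()
        Y=(X-M[:3,3])@M[:3,:3]
    else: Y=X@c["R"].T+c["t"]
    Y=Y@c["mtx"].T;return Y[:,:2]/Y[:,2:]
E
python3 - <<'E'
from h import *
for n in("top","side"):
    d=np.load(f"pics/{n}0.npy");P=cloud(n,d);
    box=(P[...,0]>.35)&(P[...,0]<.75)&(abs(P[...,1]-.02)<.25)&(d>0)
    m=box&(P[...,2]>.05)&(P[...,2]<.066)
    q=P[m];print(n,m.sum(),np.median(q[:,2]))
    n_,l,st,_=cv2.connectedComponentsWithStats(m.astype(np.uint8));k=1+st[1:,4].argmax();q=P[l==k]
    # fill
    r=cv2.minAreaRect((q[:,:2]*1000).astype(np.float32));print(r)
    m2=box&(P[...,2]>.083)&(P[...,2]<.1)
    n_,l,st,ce=cv2.connectedComponentsWithStats(m2.astype(np.uint8))
    for i in range(1,n_):
        if st[i,4]>5:print(st[i],ce[i],P[l==i].mean(0),P[l==i].min(0),P[l==i].max(0))
for n,(x,y,w,h) in {"top":(230,170,150,110),"side":(200,200,150,130)}.items():
    p=cv2.imread(f"pics/{n}0.png")[y:y+h,x:x+w];cv2.imwrite(f"pics/{n}0z.png",cv2.resize(p,None,fx=5,fy=4.5,interpolation=3))
E
```

```text
top 5264 0.06071969644594387
((518.142333984375, 13.805992126464844), (226.68898010253906, 147.4518280029297), 86.53443145751953)
[334 147  28  21  65] [350.8        153.87692308] [ 0.67759107 -0.06534469  0.08594148] [ 0.64677513 -0.08856623  0.08306471] [ 0.6944183  -0.0264756   0.09030203]
[289 148  25  26 240] [300.12083333 163.2625    ] [0.65882238 0.05108522 0.08943517] [0.63710358 0.02095486 0.08320242] [0.69493124 0.07603743 0.09694984]
[333 159  10  15  24] [336.41666667 166.625     ] [ 0.64930158 -0.0314527   0.08537338] [ 0.63448001 -0.04374278  0.08318636] [ 0.66661547 -0.02425602  0.08762288]
[344 169  15   6  25] [350.8  172.44] [ 0.63496939 -0.06357101  0.0855634 ] [ 0.63122763 -0.08058494  0.08301666] [ 0.64265891 -0.04791192  0.08823453]
[238 188  14  14 152] [244.29605263 194.29605263] [0.59154604 0.17914332 0.09220828] [0.57631197 0.16418906 0.08358466] [0.60621677 0.19354373 0.09632343]
[336 211   7  12  73] [339.02739726 216.8630137 ] [ 0.53452476 -0.03162838  0.09327378] [ 0.52286636 -0.03870268  0.08316016] [ 0.54774122 -0.02530538  0.09807022]
[344 243   9   9
[... 1330 characters left out ...]
08862] [ 0.63711185 -0.04884657  0.08537011]
[281 249  17  11 135] [289.         253.82222222] [ 0.53583554 -0.03816456  0.09030925] [ 0.52386751 -0.0445008   0.08312458] [ 0.54889778 -0.02797344  0.09427962]
[353 252   5   4   7] [355.14285714 253.57142857] [ 0.63977434 -0.07737017  0.08376992] [ 0.637677   -0.08059541  0.08317698] [ 0.64240831 -0.07368053  0.08507902]
[370 253   5   3   6] [372.33333333 254.16666667] [ 0.66496381 -0.09079395  0.08392217] [ 0.66021303 -0.09166142  0.08323047] [ 0.66909844 -0.08930558  0.08471995]
[359 255  10   2  13] [363.38461538 255.53846154] [ 0.64954253 -0.08774227  0.08416953] [ 0.6435841  -0.09109556  0.08308575] [ 0.6564923  -0.08355575  0.08611123]
```

The two cameras agree on the instrument pose: centre about (0.5185, 0.012), yaw about −3.5°. I'll shut the fingers and turn the tool to match the instrument's axes.

Request:
apply_moves([
  [[0,0,0,-6.5],[0,0,0,-6.5],[0,0,0,-6.5]],
], fingers=0)

```text
t: 0.4
tcp_pos: [0.2424, 0.5745, 0.3012]
tool_rot: [0.024, 1.0, -0.003, -0.002]
force: [-0.1, 1.0, -0.7]
finger_gap: 0.513
```

Request:
apply_moves([
  [[-0.022,-0.042,0,0],[-0.022,-0.042,0,0],[-0.022,-0.042,0,0],[-0.022,-0.042,0,0],[-0.022,-0.042,0,0]],
])

```text
t: 0.9
tcp_pos: [0.3431, 0.3584, 0.2991]
tool_rot: [0.016, 1.0, -0.002, -0.002]
force: [1.4, 0.7, -0.9]
finger_gap: -0.002
```

Request:
apply_moves([
  [[-0.022,-0.042,0,0],[-0.022,-0.042,0,0],[-0.022,-0.042,0,0],[-0.022,-0.042,0,0],[-0.022,-0.042,0,0]],
])

```text
t: 1.4
tcp_pos: [0.4477, 0.1358, 0.2986]
tool_rot: [0.016, 1.0, -0.002, -0.003]
force: [1.0, -0.1, 0.1]
finger_gap: 0.0
```

Request:
apply_moves([
  [[-0.022,-0.042,0,0],[-0.022,-0.042,0,0],[-0.022,-0.042,0,0],[0,0,0,0]],
])

```text
t: 1.8
tcp_pos: [0.514, -0.0035, 0.2983]
tool_rot: [0.019, 1.0, -0.003, -0.001]
force: [-0.8, 0.7, -0.4]
finger_gap: 0.001
```

Request:
apply_moves([
  [[0,-0.03,0,1.3],[0,-0.03,0,0],[0,0,0,0],[0,0,0,0]],
])

```text
t: 2.2
tcp_pos: [0.5096, -0.0647, 0.2969]
tool_rot: [0.033, 0.999, -0.001, -0.004]
force: [-0.9, 0.4, 0.3]
finger_gap: -0.0
```

```bash
python3 - <<'E'
from h import *
s=manip.sense();p,d=manip.snapshot("wrist");print(s["tcp_pos"],s["tool_rot"])
cv2.imwrite("pics/w1.png",p[:,:,::-1]);np.save("pics/w1.npy",d);np.savez("pics/w1s.npz",tcp_pos=s["tcp_pos"],tool_rot=s["tool_rot"])
E
```

```text
[ 0.50955788 -0.06468565  0.29686826] [ 0.03260437  0.99946115 -0.00122246 -0.00358697]
```

View pics/w1.png

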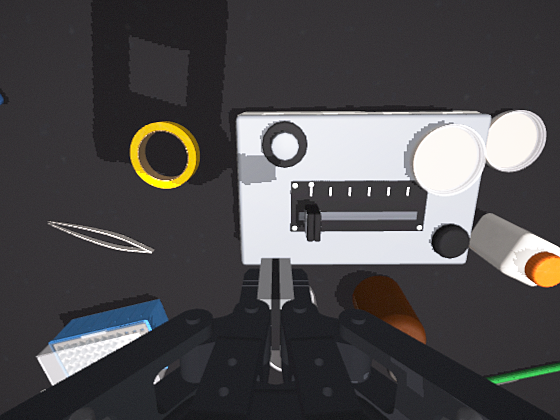

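The wrist view shows the fin at about (313, 222), the key at (285, 144), and the shut fingertips at (275, 262). I'll measure these from the depth data.

```bash
python3 - <<'E'
from h import *
from scipy.spatial.transform import Rotation as R
s=dict(np.load("pics/w1s.npz"));d=np.load("pics/w1.npy");P=cloud("wrist",d,s)
m=(abs(P[...,2]-.06)<.004)&(d>0)
n_,l,st,_=cv2.connectedComponentsWithStats(m.astype(np.uint8));k=1+st[1:,4].argmax();q=P[l==k]
print(np.median(q[:,2]),cv2.minAreaRect((q[:,:2]*1000).astype(np.float32)))
def box(u0,v0,u1,v1,z0,z1):
    r=P[v0:v1,u0:u1].reshape(-1,3);r=r[(r[:,2]>z0)&(r[:,2]<z1)];print(len(r),r.mean(0).round(4),r.min(0).round(4),r.max(0).round(4))
box(295,195,335,250,.088,.1)
box(255,115,312,172,.073,.1)
box(270,135,300,155,.06,.1)
T=(P-s["tcp_pos"])@R.from_quat(s["tool_rot"]).as_matrix()
r=T[255:330,240:310].reshape(-1,3);r=r[(r[:,2]>.05)&(r[:,2]<.085)]
for a,b in((.05,.06),(.06,.067),(.067,.08)):
    t=r[(r[:,2]>a)&(r[:,2]<b)];print(a,len(t),t.min(0).round(4),t.max(0).round(4))
p=cv2.imread("pics/w1.png")[100:300,220:440];cv2.imwrite("pics/w1z.png",cv2.resize(p,None,fx=3,fy=3,interpolation=3))
E
```

```text
0.0596242024065442 ((517.6632080078125, 12.118667602539062), (225.33151245117188, 145.17205810546875), 86.51297760009766)
424 [ 0.5341 -0.0343  0.093 ] [ 0.522  -0.0407  0.088 ] [ 0.5477 -0.0272  0.0954]
638 [ 0.4654 -0.0547  0.081 ] [ 0.4523 -0.0705  0.073 ] [ 0.484  -0.0386  0.0838]
599 [ 0.4648 -0.0549  0.0798] [ 0.4566 -0.0678  0.0697] [ 0.4748 -0.0419  0.0838]
0.05 762 [ 0.0064 -0.0137  0.05  ] [0.0121 0.0135 0.06  ]
0.06 412 [ 0.0066 -0.0137  0.06  ] [0.0123 0.0134 0.067 ]
0.067 58 [ 0.0065 -0.0115  0.067 ] [0.0119 0.0078 0.0694]
```

View pics/w1z.png

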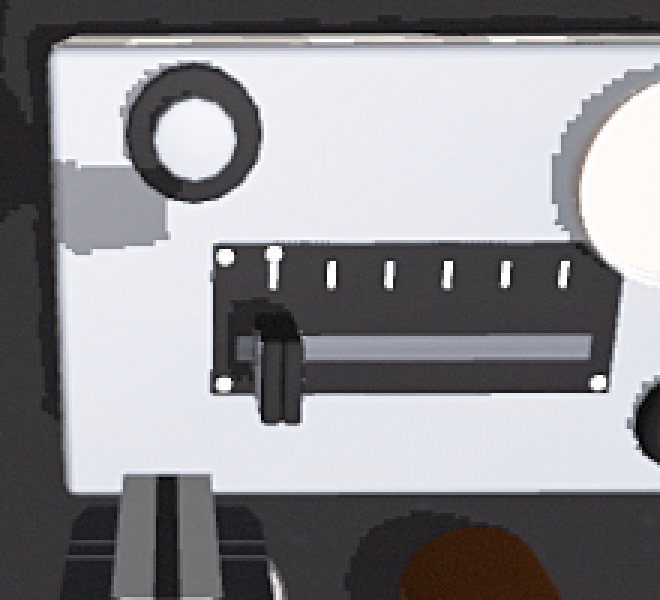

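Request:
apply_moves([
  [[-0.024,-0.011,0,-0.2],[0,0,0.04,0],[0,0,0.04,0],[0,0,0.04,0],[0,0,0,0]],
])

```text
t: 2.75
tcp_pos: [0.5341, -0.0702, 0.1756]
tool_rot: [0.026, 1.0, -0.001, -0.001]
force: [-1.1, 0.6, -0.6]
finger_gap: 0.001
```

```bash
cat >> h.py <<'E'
def inst(p):
    y=np.deg2rad(-3.5);d=np.array(p)-[.518,.012,.06]
    return np.array([np.cos(y)*d[0]+np.sin(y)*d[1],-np.sin(y)*d[0]+np.cos(y)*d[1],d[2]])
def st():
    s=manip.sense();i=inst(s["tcp_pos"])*1000;f=inst(s["force"]+np.array([.518,.012,.06]))
    print("t",round(s["t"],2),"inst mm",i.round(1),"tip",round(i[2]-72.6,1),"F inst",f.round(1),"rot",s["tool_rot"].round(4))
E
python3 -c "from h import *;st()"
```

```text
t 2.75 inst mm [ 21.1 -81.  115.6] tip 43.0 F inst [-1.1  0.6 -0.6] rot [ 2.600e-02  9.997e-01 -1.300e-03 -9.000e-04]
```

Request:
apply_moves([
  [[0,0,0.02,0.5],[0,0,0.01,0],[0,0,0,0]],
])

```text
t: 3.05
tcp_pos: [0.5356, -0.0673, 0.1477]
tool_rot: [0.028, 1.0, -0.001, 0.0]
force: [0.8, -0.1, 0.5]
finger_gap: -0.001
```

```bash
python3 - <<'E'
from h import *
st();p,d=manip.snapshot("wrist");cv2.imwrite("pics/w2.png",p[:,:,::-1]);p,d=manip.snapshot("side");cv2.imwrite("pics/s2.png",cv2.resize(p[180:340,180:380,::-1],None,fx=4,fy=3.7))
E
```

```text
t 3.05 inst mm [ 22.4 -78.   87.7] tip 15.1 F inst [ 0.8 -0.   0.5] rot [ 2.820e-02  9.996e-01 -1.400e-03  5.000e-04]
```

View pics/w2.png

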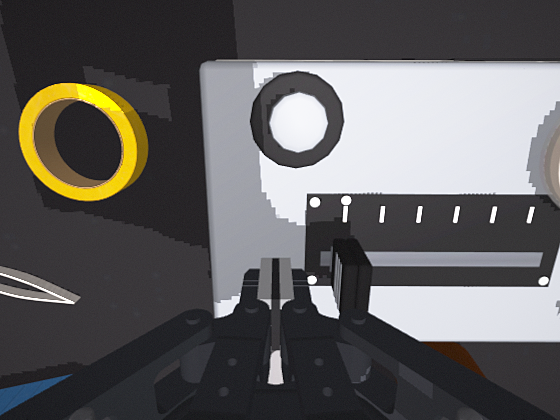

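View pics/s2.png

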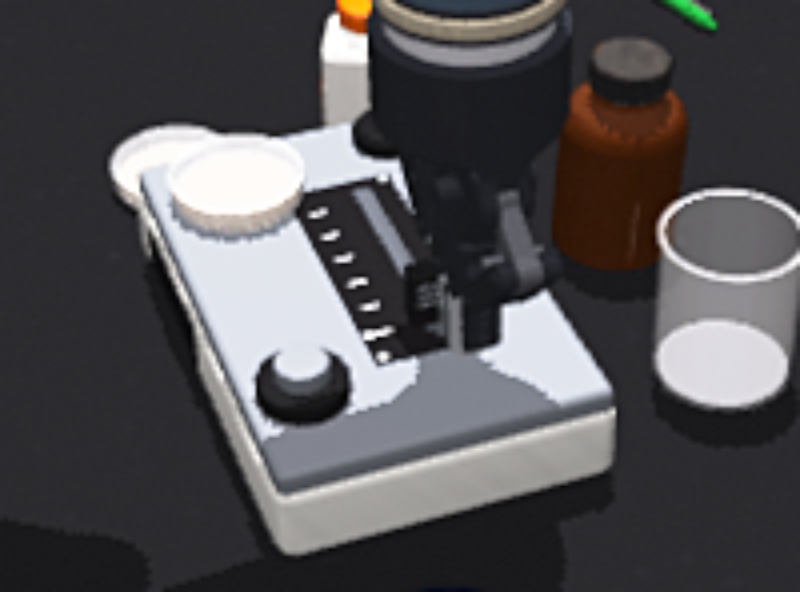

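Request:
apply_moves([
  [[0.001,0.006,0.002,0],[0,0.003,0,0],[0,0,0,0]],
])

```text
t: 3.45
tcp_pos: [0.5372, -0.0581, 0.15]
tool_rot: [0.028, 1.0, -0.003, 0.005]
force: [-0.5, -0.2, 0.2]
finger_gap: 0.004
```

```bash
python3 - <<'E'
from h import *
st()
from scipy.spatial.transform import Rotation as R
s=dict(np.load("pics/w1s.npz"));d=np.load("pics/w1.npy");P=cloud("wrist",d,s)
T=(P-s["tcp_pos"])@R.from_quat(s["tool_rot"]).as_matrix()
r=T[255:420].reshape(-1,3)
for a in np.arange(.02,.075,.005):
    t=r[(r[:,2]>a)&(r[:,2]<a+.005)&(abs(r[:,1])<.05)];print(a.round(3),len(t),t.min(0).round(4),t.max(0).round(4))
E
```

```text
t 3.45 inst mm [ 23.5 -68.8  90. ] tip 17.4 F inst [-0.5 -0.3  0.2] rot [ 0.0283  0.9996 -0.0026  0.0047]
0.02 2356 [-0.0115 -0.036   0.02  ] [0.0152 0.0358 0.025 ]
0.025 1460 [-0.0109 -0.0313  0.025 ] [0.0146 0.0311 0.03  ]
0.03 476 [-0.0091 -0.0217  0.03  ] [0.0139 0.0208 0.035 ]
0.035 666 [-0.0107 -0.0065  0.035 ] [0.0124 0.0131 0.04  ]
0.04 416 [ 0.0065 -0.0138  0.04  ] [0.0123 0.0134 0.045 ]
0.045 454 [ 0.0063 -0.0138  0.045 ] [0.0122 0.0134 0.05  ]
0.05 392 [ 0.0066 -0.0136  0.05  ] [0.0121 0.0135 0.055 ]
0.055 368 [ 0.0064 -0.0137  0.055 ] [0.0121 0.0135 0.06  ]
0.06 311 [ 0.0066 -0.0137  0.06  ] [0.0123 0.0134 0.065 ]
0.065 159 [ 0.0065 -0.0119  0.065 ] [0.0122 0.0121 0.0694]Traceback (most recent call last):
  File "<stdin>", line 8, in <module>
    return umr_minimum(a, axis, None, out, keepdims, initial, where)
ValueError: zero-size array to reduction operation minimum which has no identity
```

Request:
apply_moves([
  [[0.003,0.002,0.004,0],[0,0,0,0]],
])

```text
t: 3.65
tcp_pos: [0.5344, -0.0557, 0.1466]
tool_rot: [0.028, 1.0, -0.003, 0.005]
force: [0.5, 0.2, -0.3]
finger_gap: 0.001
```

```bash
python3 -c "from h import *;st()"
```

```text
t 3.65 inst mm [ 20.5 -66.6  86.6] tip 14.0 F inst [ 0.5  0.2 -0.3] rot [ 0.0281  0.9996 -0.0029  0.0054]
```

Request:
apply_moves([
  [[0,0.002,0,0],[0,0,0,0]],
])

```text
t: 3.85
tcp_pos: [0.5343, -0.0537, 0.1464]
tool_rot: [0.028, 1.0, -0.003, 0.005]
force: [0.2, -0.3, -0.3]
finger_gap: -0.001
```

```bash
python3 -c "from h import *;st()"
```

```text
t 3.85 inst mm [ 20.3 -64.6  86.4] tip 13.8 F inst [ 0.2 -0.3 -0.3] rot [ 0.0283  0.9996 -0.0028  0.0052]
```

Request:
apply_moves([
  [[0,0.002,0,0],[0,0,0,0]],
])

```text
t: 4.05
tcp_pos: [0.5346, -0.0521, 0.1464]
tool_rot: [0.028, 1.0, -0.003, 0.005]
force: [-0.4, -0.8, 0.9]
finger_gap: 0.002
```

Request:
apply_moves([
  [[0,0.002,0,0],[0,0,0,0]],
])

```text
t: 4.25
tcp_pos: [0.5347, -0.0509, 0.1464]
tool_rot: [0.028, 1.0, -0.004, 0.005]
force: [-0.3, -2.9, 0.5]
finger_gap: 0.0
```

```bash
python3 -c "from h import *;st()"
```

```text
t 4.25 inst mm [ 20.5 -61.8  86.4] tip 13.8 F inst [-0.1 -2.9  0.5] rot [ 0.0278  0.9996 -0.0041  0.0052]
```

Request:
apply_moves([
  [[0,0.003,0,0],[0,0.003,0,0]],
])

```text
t: 4.45
tcp_pos: [0.5351, -0.0467, 0.1465]
tool_rot: [0.027, 1.0, -0.006, 0.005]
force: [-2.0, -6.6, -0.2]
finger_gap: -0.004
```

Request:
apply_moves([
  [[0,0.003,0,0],[0,0.002,0,0]],
])

```text
t: 4.65
tcp_pos: [0.5353, -0.0419, 0.1464]
tool_rot: [0.028, 1.0, -0.006, 0.005]
force: [-0.3, 0.5, 0.1]
finger_gap: 0.003
```

Force dropped to zero, so the first click has probably snapped in. I'll hold still and look.

Request:
apply_moves([
  [[0,0,0,0],[0,0,0,0],[0,0,0,0],[0,0,0,0]],
])

```text
t: 5.05
tcp_pos: [0.5353, -0.0402, 0.1462]
tool_rot: [0.028, 1.0, -0.005, 0.005]
force: [0.6, -0.6, 0.3]
finger_gap: 0.002
```

```bash
python3 - <<'E'
from h import *
st();p,d=manip.snapshot("wrist");cv2.imwrite("pics/w3.png",cv2.resize(p[40:340,200:,::-1],None,fx=2,fy=2))
E
```

```text
t 5.05 inst mm [ 20.4 -51.1  86.2] tip 13.6 F inst [ 0.6 -0.5  0.3] rot [ 0.0277  0.9996 -0.0047  0.005 ]
```

View pics/w3.png

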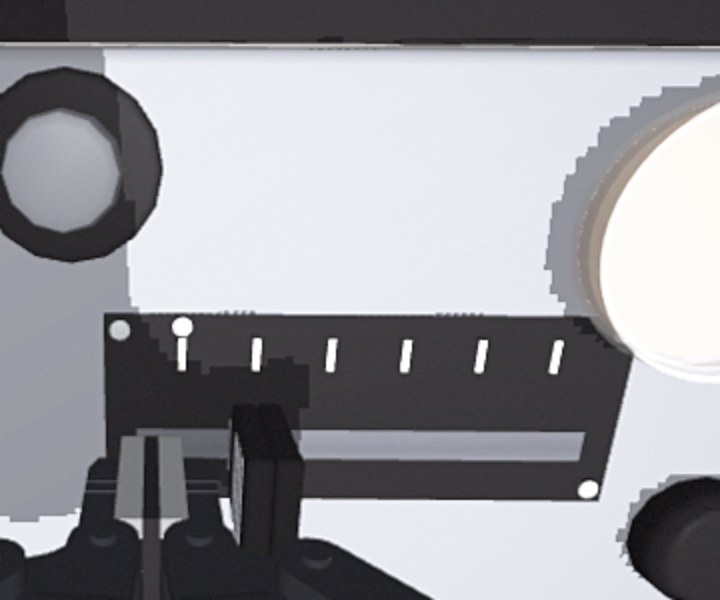

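The picture shows the fin at the second tick, which is click 1, with a clear gap to the finger at (185–232, 470). I'll repeat the push for click 2. Contact should come near inst y −45.5 and the snap near −36.5.

Request:
apply_moves([
  [[0,0.003,0,0],[0,0.002,0,0],[0,0,0,0]],
])

```text
t: 5.4
tcp_pos: [0.5356, -0.0349, 0.1462]
tool_rot: [0.028, 1.0, -0.005, 0.005]
force: [-0.5, -0.5, -0.3]
finger_gap: 0.004
```

Request:
apply_moves([
  [[0,0.003,0,0],[0,0.003,0,0]],
])

```text
t: 5.6
tcp_pos: [0.536, -0.0302, 0.1462]
tool_rot: [0.027, 1.0, -0.006, 0.005]
force: [-1.1, -5.9, -0.3]
finger_gap: -0.003
```

```bash
python3 -c "from h import *;st()"
```

```text
t 5.6 inst mm [ 20.5 -41.1  86.2] tip 13.6 F inst [-0.7 -6.  -0.3] rot [ 0.027   0.9996 -0.0062  0.005 ]
```

Request:
apply_moves([
  [[0,0.003,0,0],[0,0.002,0,0]],
])

```text
t: 5.8
tcp_pos: [0.5362, -0.0267, 0.1463]
tool_rot: [0.026, 1.0, -0.008, 0.005]
force: [-1.1, -3.0, 0.8]
finger_gap: -0.003
```

```bash
python3 -c "from h import *;st()"
```

```text
t 5.8 inst mm [ 20.5 -37.5  86.3] tip 13.7 F inst [-0.9 -3.1  0.8] rot [ 0.0262  0.9996 -0.0078  0.0049]
```

Request:
apply_moves([
  [[0,0.002,0,0],[0,0,0,0]],
])

```text
t: 6.0
tcp_pos: [0.5362, -0.024, 0.1462]
tool_rot: [0.027, 1.0, -0.007, 0.005]
force: [0.7, -1.2, -0.9]
finger_gap: 0.001
```

Request:
apply_moves([
  [[0,0,0,0],[0,0,0,0],[0,0,0,0]],
])

```text
t: 6.3
tcp_pos: [0.5363, -0.0229, 0.1462]
tool_rot: [0.027, 1.0, -0.007, 0.005]
force: [-0.2, 0.1, 0.6]
finger_gap: 0.001
```

```bash
python3 - <<'E'
from h import *
st();p,d=manip.snapshot("wrist");cv2.imwrite("pics/w4.png",cv2.resize(p[40:340,200:,::-1],None,fx=2,fy=2))
E
```

```text
t 6.3 inst mm [ 20.4 -33.8  86.2] tip 13.6 F inst [-0.2  0.1  0.6] rot [ 0.0267  0.9996 -0.0067  0.0049]
```

View pics/w4.png

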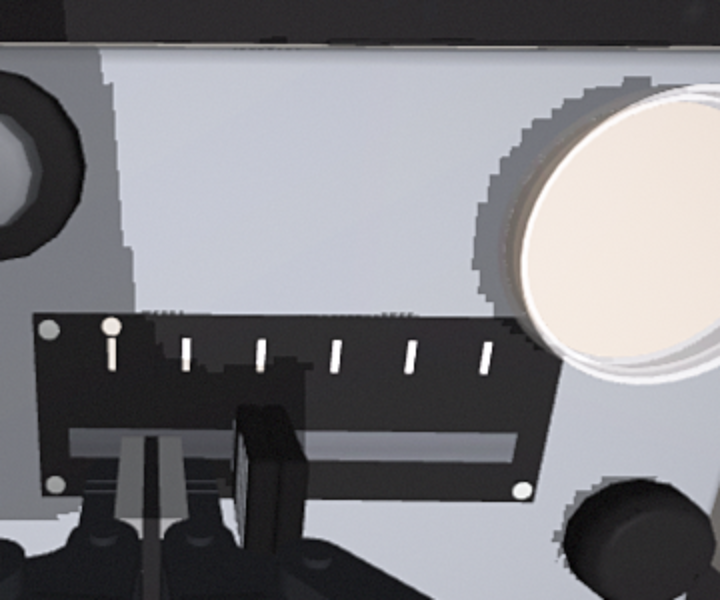

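The fin now stands at the tick at (261, 355), which is click 2. Next I'll push for click 3.

Request:
apply_moves([
  [[0,0.003,0,0],[0,0.002,0,0],[0,0,0,0]],
])

```text
t: 6.65
tcp_pos: [0.5365, -0.0174, 0.1461]
tool_rot: [0.027, 1.0, -0.007, 0.005]
force: [0.5, -0.5, 0.1]
finger_gap: -0.001
```

Request:
apply_moves([
  [[0,0.003,0,0],[0,0.003,0,0]],
])

```text
t: 6.85
tcp_pos: [0.537, -0.0125, 0.1461]
tool_rot: [0.026, 1.0, -0.008, 0.005]
force: [-1.4, -6.3, 1.8]
finger_gap: -0.003
```

Request:
apply_moves([
  [[0,0.002,0,0],[0,0,0,0]],
])

```text
t: 7.05
tcp_pos: [0.537, -0.0118, 0.1461]
tool_rot: [0.025, 1.0, -0.01, 0.005]
force: [-2.3, -5.1, 0.1]
finger_gap: -0.002
```

```bash
python3 -c "from h import *;st()"
```

```text
t 7.05 inst mm [ 20.4 -22.6  86.1] tip 13.5 F inst [-2.  -5.2  0.1] rot [ 0.025   0.9996 -0.0095  0.0047]
```

Request:
apply_moves([
  [[0,0.003,0,0],[0,0.002,0,0]],
])

```text
t: 7.25
tcp_pos: [0.5373, -0.0084, 0.1462]
tool_rot: [0.025, 1.0, -0.011, 0.005]
force: [-1.4, -4.5, 0.2]
finger_gap: -0.001
```

Request:
apply_moves([
  [[0,0.002,0,0],[0,0,0,0]],
])

```text
t: 7.45
tcp_pos: [0.5373, -0.0056, 0.1461]
tool_rot: [0.025, 1.0, -0.01, 0.005]
force: [-0.5, -0.3, -0.6]
finger_gap: -0.002
```

Request:
apply_moves([
  [[0,0,0,0],[0,0,0,0]],
])

```text
t: 7.65
tcp_pos: [0.5373, -0.0047, 0.1461]
tool_rot: [0.025, 1.0, -0.01, 0.005]
force: [-0.4, -0.3, 0.4]
finger_gap: -0.003
```

```bash
python3 - <<'E'
from h import *
st();p,d=manip.snapshot("wrist");cv2.imwrite("pics/w5.png",cv2.resize(p[40:340,200:,::-1],None,fx=2,fy=2))
E
```

```text
t 7.65 inst mm [ 20.3 -15.4  86.1] tip 13.5 F inst [-0.3 -0.3  0.4] rot [ 0.0253  0.9996 -0.0096  0.0046]
```

View pics/w5.png

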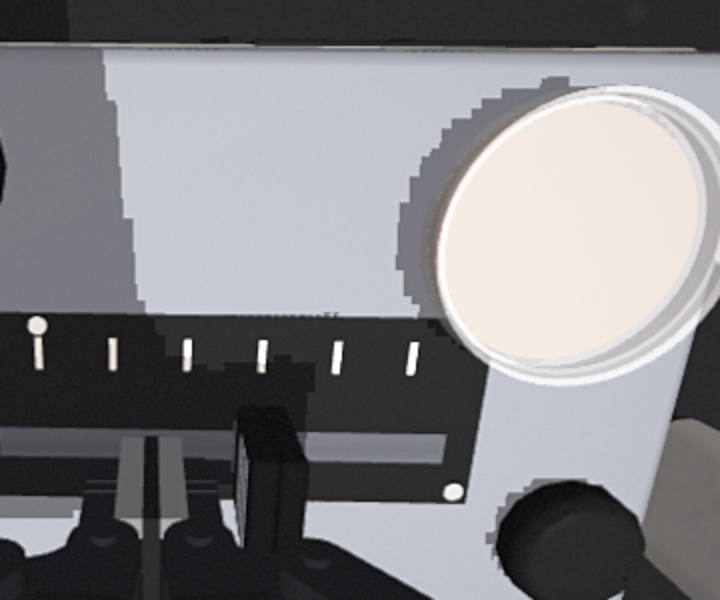

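The fin stands at the fourth tick (262, 355), which is click 3, and the finger is clear of it. I'll back off and lift, then measure the key and its housing.

Request:
apply_moves([
  [[0,-0.01,0,0],[0,-0.015,0,0],[0,0,-0.04,0],[0,0,-0.04,0],[0,0,0,0]],
])

```text
t: 8.2
tcp_pos: [0.5351, -0.033, 0.2266]
tool_rot: [0.026, 1.0, -0.009, 0.002]
force: [-0.4, 0.1, -0.7]
finger_gap: -0.004
```

```bash
python3 - <<'E'
from h import *
st()
s=dict(np.load("pics/w1s.npz"));P=cloud("wrist",np.load("pics/w1.npy"),s)
c=np.array([.518,.012]);y=np.deg2rad(-3.5);k=c+np.array([[np.cos(y),-np.sin(y)],[np.sin(y),np.cos(y)]])@[-.048,-.07];print(k)
r=np.hypot(P[...,0]-k[0],P[...,1]-k[1])
for a in range(0,26,2):
    m=(r>a/1e3)&(r<(a+2)/1e3);z=P[...,2][m];print(a,m.sum(),np.percentile(z,[5,50,95]).round(4))
E
```

```text
t 8.2 inst mm [ 19.8 -43.9 166.6] tip 94.0 F inst [-0.4  0.1 -0.7] rot [ 0.0259  0.9996 -0.0093  0.0021]
[ 0.46581613 -0.05493911]
0 17 [0.0806 0.0818 0.0825]
2 56 [0.0804 0.0816 0.0831]
4 90 [0.0803 0.0817 0.0829]
6 130 [0.0802 0.0815 0.0827]
8 162 [0.0802 0.0815 0.0826]
10 191 [0.0714 0.0801 0.0817]
12 191 [0.0705 0.0716 0.0728]
14 250 [0.0704 0.0715 0.0726]
16 290 [0.0703 0.0715 0.0726]
18 303 [0.0594 0.0709 0.0721]
20 243 [0.0584 0.0596 0.0608]
22 349 [0.0582 0.0594 0.0607]
24 505 [0.0538 0.0596 0.316 ]
```

Key top is about 82 mm and the housing rim about 72 mm, so a full 6 mm press clears the rim. I'll move over the key.

Request:
apply_moves([
  [[0.034,-0.013,0,0],[0.034,-0.013,0,0],[0,0,0,0],[0,0,0,0]],
])

```text
t: 8.6
tcp_pos: [0.4645, -0.0599, 0.2269]
tool_rot: [0.027, 1.0, -0.01, 0.004]
force: [0.9, -0.5, 0.1]
finger_gap: 0.003
```

```bash
python3 -c "from h import *;st()"
```

```text
t 8.6 inst mm [-49.  -75.1 166.9] tip 94.3 F inst [ 0.9 -0.5  0.1] rot [ 0.0274  0.9996 -0.0101  0.0044]
```

Request:
apply_moves([
  [[0,0.003,0.03,0],[0,0,0.027,0],[0,0,0,0],[0,0,0,0]],
])

```text
t: 9.0
tcp_pos: [0.4696, -0.0605, 0.1685]
tool_rot: [0.028, 1.0, -0.011, 0.008]
force: [-0.1, -0.6, -0.7]
finger_gap: 0.001
```

```bash
python3 - <<'E'
from h import *
st();p,d=manip.snapshot("side");cv2.imwrite("pics/s6.png",cv2.resize(p[180:340,180:380,::-1],None,fx=4,fy=3.7))
E
```

```text
t 9.0 inst mm [-43.9 -75.3 108.5] tip 35.9 F inst [-0.1 -0.6 -0.7] rot [ 0.0281  0.9995 -0.011   0.0075]
```

View pics/s6.png

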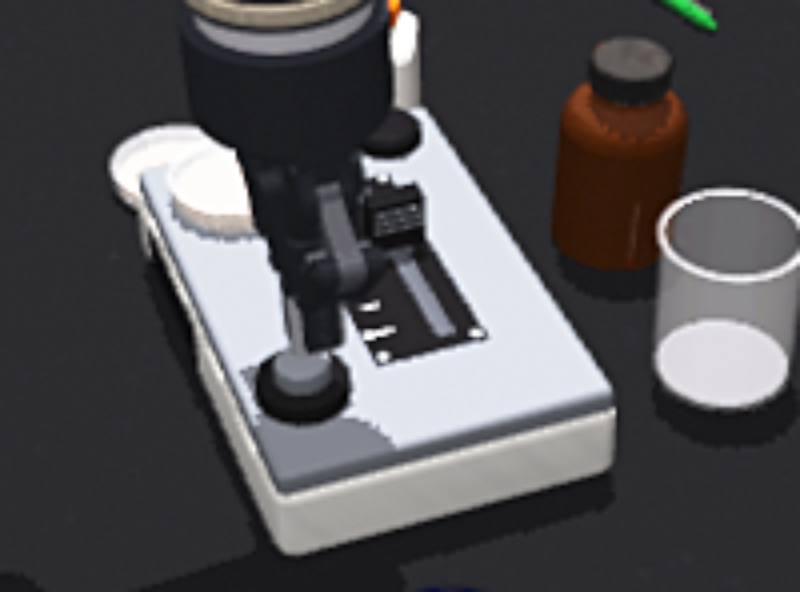

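Request:
apply_moves([
  [[0.005,0.007,0,0],[0,0,0.008,0],[0,0,0,0]],
])

```text
t: 9.35
tcp_pos: [0.4664, -0.053, 0.1622]
tool_rot: [0.028, 0.999, -0.012, 0.01]
force: [-0.9, 0.2, 0.5]
finger_gap: -0.002
```

```bash
cat >> h.py <<'E'
def tip():
    from scipy.spatial.transform import Rotation as R
    s=manip.sense();t=s["tcp_pos"]+R.from_quat(s["tool_rot"]).as_matrix()[:,2]*.0726
    print("tip inst",(inst(t)*1000).round(1))
E
python3 -c "from h import *;st();tip()"
```

```text
t 9.35 inst mm [-47.6 -68.  102.2] tip 29.6 F inst [-0.9  0.1  0.5] rot [ 0.0278  0.9995 -0.0119  0.0102]
tip inst [-46.  -69.7  29.6]
```

Request:
apply_moves([
  [[0.002,0,0.005,0],[0,0,0.002,0],[0,0,0,0]],
])

```text
t: 9.65
tcp_pos: [0.4646, -0.0529, 0.1552]
tool_rot: [0.027, 0.999, -0.012, 0.011]
force: [-0.2, -0.7, 0.5]
finger_gap: 0.001
```

```bash
python3 -c "from h import *;st();tip()"
```

```text
t 9.65 inst mm [-49.3 -68.   95.2] tip 22.6 F inst [-0.2 -0.7  0.5] rot [ 0.0275  0.9995 -0.0121  0.0109]
tip inst [-47.7 -69.7  22.7]
```

Request:
apply_moves([
  [[0,0,0.003,0],[0,0,0.002,0]],
])

```text
t: 9.85
tcp_pos: [0.4647, -0.053, 0.1504]
tool_rot: [0.028, 0.999, -0.012, 0.011]
force: [-1.4, 0.1, 3.7]
finger_gap: 0.002
```

Request:
apply_moves([
  [[0,0,0.002,0],[0,0,0.002,0]],
])

```text
t: 10.05
tcp_pos: [0.4647, -0.0529, 0.148]
tool_rot: [0.028, 0.999, -0.012, 0.011]
force: [-5.1, 2.4, 39.1]
finger_gap: 0.002
```

```bash
python3 -c "from h import *;st();tip()"
```

```text
t 10.05 inst mm [-49.2 -68.1  88. ] tip 15.4 F inst [-5.2  2.1 39.1] rot [ 0.0277  0.9995 -0.0121  0.0112]
tip inst [-47.5 -69.8  15.5]
```

The key bottomed firmly: the tip is at 15.5 mm and the force reads 39 N. I'll release it now.

Request:
apply_moves([
  [[0,0,-0.008,0],[0,0,-0.015,0],[0,0,-0.03,0],[0,0,-0.04,0],[0,0,0,0]],
])

```text
t: 10.55
tcp_pos: [0.4634, -0.0513, 0.2435]
tool_rot: [0.028, 0.999, -0.013, 0.012]
force: [0.9, 0.0, 0.1]
finger_gap: 0.002
```

Request:
apply_moves([
  [[0.02,-0.02,-0.03,0],[0.02,-0.02,-0.02,0],[0,0,0,0],[0,0,0,0]],
])

```text
t: 10.95
tcp_pos: [0.4195, -0.089, 0.2924]
tool_rot: [0.027, 0.999, -0.013, 0.011]
force: [0.0, 0.3, 0.0]
finger_gap: -0.001
```

```bash
python3 - <<'E'
from h import *
st()
s=manip.sense();p,d=manip.snapshot("wrist");cv2.imwrite("pics/w7.png",p[:,:,::-1])
q,dd=manip.snapshot("side");cv2.imwrite("pics/s7.png",cv2.resize(q[180:340,180:380,::-1],None,fx=4,fy=3.7))
for nm,P in(("w",cloud("wrist",d,s)),("s",cloud("side",dd))):
    r=np.hypot(P[...,0]-.4658,P[...,1]+.0549);z=P[...,2][r<.009];print(nm,"key z",len(z),np.percentile(z,[10,50,90]))
    m=(abs(P[...,0]-.535)<.03)&(abs(P[...,1]-.02)<.05)&(P[...,2]>.086)&(P[...,2]<.1)
    I=np.array([inst(x) for x in P[m]]);print("fin inst",len(I),I.mean(0),np.percentile(I,[3,97],axis=0)[:,1])
E
```

```text
t 10.95 inst mm [ -92.1 -106.8  232.4] tip 159.8 F inst [0.  0.3 0. ] rot [ 0.0272  0.9995 -0.0125  0.0109]
w key z 290 [0.08075891 0.0815002  0.08238306]
fin inst 421 [0.0178419  0.00805398 0.03218897] [0.00287153 0.01438132]
s key z 103 [0.07935215 0.08092641 0.49925213]
fin inst 103 [0.02077992 0.00523934 0.03081852] [0.00014244 0.01242707]
```

View pics/w7.png

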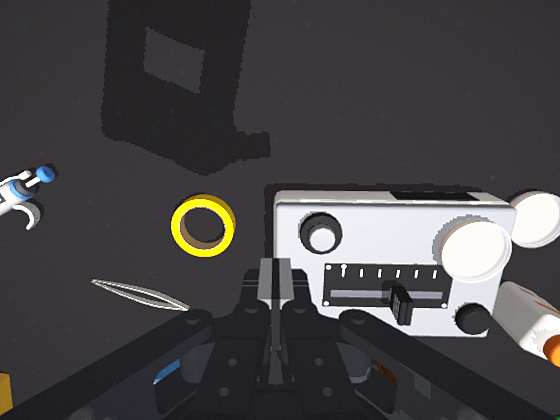

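View pics/s7.png

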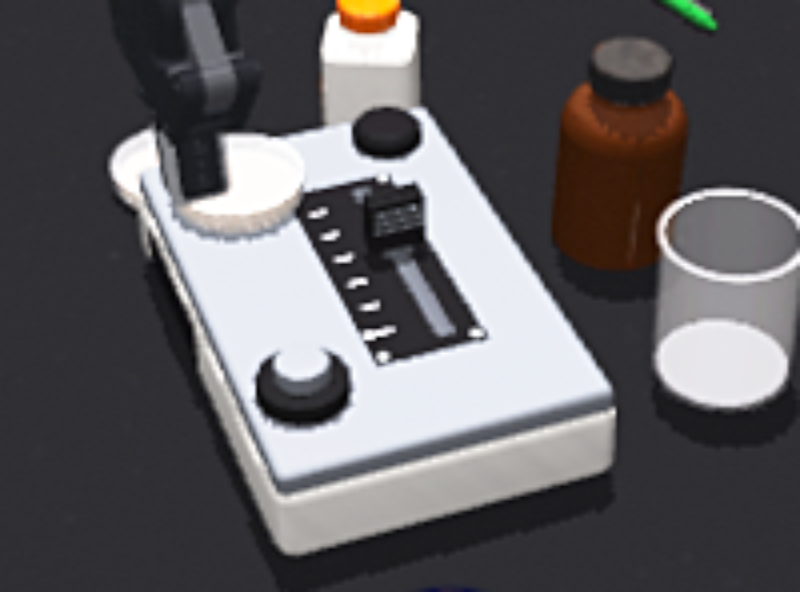

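The fin's travel measures 53–54 mm, which matches click 3. The key is back up at 81.5 mm, nothing else has moved, and the arm is clear.

```bash
python3 -c "from station import manip;print(manip.sign_off())"
```

```text
the job is handed in; nothing more can be done
None
```

The filter lever is at the third click, and the read key was pressed fully down and came back up. The job is handed in at about 11 s on the robot's clock.

- **Lever:** I pushed the fin from its -y side with the shut fingertips, one click at a time. I let it settle after each click and checked it against the ticks in a wrist picture. Its final travel measured 53.3 mm with the wrist camera and 54.3 mm with the side camera, against 54 mm for the third click. It never ran past that.
- **Read key:** I pressed it down about 6.5 mm by the arm's reading, so it was at its stop. The force reading there briefly reached 39 N, far above the 5 N needed. That was the fingertip on the key, not the gripper's body. After release, the key's top was back at 81.5 mm, the same as before the press.
- **Other items:** The dishes, bottles, beaker and tape stood as before in the last pictures, judged by eye. The arm was clear and the force reading was near zero.
- **Disagreement:** The two cameras differed by 2–4 mm in absolute sideways position, and by about 1 mm in lever travel. The tool also ended tilted by about 2°. Neither affected the result.

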